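Empty the drop-bottom bin into the parts tray

TASK

Get the next batch of transformers onto the soldering mat: slide the tray under the drop-bottom bin until it meets the cross rail at the back, with its handle left sticking out, then push the latch lever so the hinged floor drops and all five transformers fall into the tray. Press the floor's closing bar down until the latch has caught the floor again, and only then pull the loaded tray back out by its handle and leave it on the mat with all five still in it. Don't disturb the other things on the bench.

Things in the scene. Friction and masses are not known exactly. Their poses are not given: they have to be found in the camera images.
- bin: Drop-bottom bin on its stand, screwed down. Origin on the bench under the bin's middle; z up, +y the open side where the tray goes in and the latch is, -y the hinge side. Grey sheet-metal box, open on top, 96 mm (x) by 106 mm (y), floor 165 mm, rim 225 mm above the bench, between four 14 mm posts at x = +-89, y = +-68 mm, 222 mm high.
- tray_stop (a point): Middle of the inner face of the low cross rail (10 to 32 mm high) between the two -y posts, at (0, -72, 21) mm in the bin frame; it stops the tray. The clear way to it under the bin is 164 mm wide (x = +-82 mm) and, with the floor closed, 130 mm high.
- bin_hinge (a point): Middle of the hinge pin of the bin's floor, at (0, -54, 163.5) mm in the bin frame; the pin runs along the bin's x.
- bin_floor (a joint): Angle of the hinged steel floor, rad: 0 closed (resting on the latch), 1.0 hanging fully open with its +y edge down (lowest point then 60 mm above the bench). It can be pressed up past closed to -0.03. It falls open by its own weight as soon as the latch lets go.
- floor_bar (a point): Middle of the floor's black closing bar: 12 mm thick, 84 mm long along the bin's x, on arms behind the hinge (-y), 95 mm from the pin. Floor closed: 0.10 rad above level, 173 mm above the bench; floor open: swung up 1.0 rad more. Pressing it down along its arc (2 to 6 N) lifts the floor; the last 0.17 rad pushes the spring hook aside and it snaps in at 0; the stop is at -0.03.
- bin_latch (a joint): Angle of the spring latch lever on the +y wall, rad: 0 at rest (hook in), 0.5 at its stop. Its top swings toward the bin (-y). The hook lets the floor go at about 0.2 and springs back when let go. When the floor is pressed up, its bevelled hook is pushed aside and snaps back under the floor by itself.
- latch_bar (a point): Middle of the black grip bar at the top of the latch lever: round, 12 mm thick, 60 mm long along the bin's x, at (0, 76, 266) mm in the bin frame at rest, above the rim. The lever's pin is 66 mm lower and 12 mm nearer the bin. Push the bar toward the bin (-y) by 18 to 28 mm, about 2 N.
- tray: Aluminium parts tray with a long handle, loose, 160 g; origin at the middle of the pan's underside, z up. Pan 120 mm (x) by 170 mm (y), 35 mm high, walls 3 mm; handle along its +y, from y = 85 to 195 mm. It slides on bench and mat. Pushed home against the cross rail, handle out on the bin's +y side, it lies at y = +13 mm in the bin frame.
- tray_handle (a point): Grip point of the tray handle, at (0, 155, 30) mm in the tray frame: a straight black bar along the tray's y, 16 mm wide, 14 mm high (23 to 37 mm above the bench).
- mat: Middle of the green cutting mat, 450 mm (its x) by 300 mm (its y), 1 mm thin, lying flat on the bench; no edge to catch on.
- transformer1_center (a point): Centre of one of five alike small transformers (dark ferrite core, copper winding), 24 x 20 x 18 mm, 22 g, at first lying on the bin's floor.
- transformer2_center (a point): Centre of one of five alike small transformers (dark ferrite core, copper winding), 24 x 20 x 18 mm, 22 g, at first lying on the bin's floor.
- transformer3_center (a point): Centre of one of five alike small transformers (dark ferrite core, copper winding), 24 x 20 x 18 mm, 22 g, at first lying on the bin's floor.
- transformer4_center (a point): Centre of one of five alike small transformers (dark ferrite core, copper winding), 24 x 20 x 18 mm, 22 g, at first lying on the bin's floor.
- transformer5_center (a point): Centre of one of five alike small transformers (dark ferrite core, copper winding), 24 x 20 x 18 mm, 22 g, at first lying on the bin's floor.
- pliers: Bystander, origin at the middle of its underside: red-handled pliers, 150 mm long, lying on the far end of the mat.
- spool: Bystander, origin at the middle of its underside: solder spool, 54 mm across, 46 mm high, to the right of the bin.
- spool2: Bystander, origin at the middle of its underside: larger solder spool, 60 mm across, 60 mm high, at the far side beyond the mat.
- flux_bottle: Bystander, origin at the middle of its underside: small amber bottle, 32 mm across, 65 mm high, on the far side beyond the bin.
- spray_can: Bystander, origin at the middle of its underside: spray can, 56 mm across, 190 mm high, at the far left.
- wood_block: Bystander, origin at the middle of its underside: hardwood block 70 x 100 x 55 mm, near right.
- coil_jig: Bystander, origin at the middle of its underside: wooden coil jig 40 x 150 x 20 mm with a coil on two pins, beyond the bin.

How it is judged:
By the outcome, as a careful person would: the job done as asked, in the order asked, and still so for the second after the job is handed in, with the robot touching nothing.
It also fails if it takes over 72 s, if anything falls off the work surface, if the arm or the gripper's body presses on something with over 40 N, if the wrist force passes 120 N, or if a joint passes its speed limit or range.

ROBOT

A 7-joint arm with a two-finger parallel gripper is mounted at the origin on the work surface. World frame = base frame: x ahead of the robot, y to its left, z up, the work surface at z = 0. Lengths are in m, angles in degrees, forces in N, time in s.
With the tool pointing down it reaches from about 0.4 to 0.9 m from the base axis. Payload 5.5 kg.
Tool frame: the origin (TCP) lies at the very end of the fingers, on their centre line; the grasp point (between the pads) lies 19 mm behind it; z points along the fingers, y is the line along which they close (so a half turn about z gives the same grasp; the last joint's range is limited). The gripper opens to 85 mm and grips with 20 to 120 N. Pads are 22 mm wide; open, the fingers measure 114 mm over their backs; the gripper's body (76 mm by 85 mm) begins 54 mm behind the grasp point. The pads swing forward as they close: fully open they stand 13 mm farther back than shut.
Start: joints at [-51.211, 28.699, -24.465, 88.831, 12.651, 65.22, -12.049], TCP at [0.261, 0.595, 0.231] pointing down, gripper open.
Joint ranges: [-164.97, 164.97], [-17.58, 116.51], [-87.97, 89.64], [11.32, 138.91], [-80.73, 260.73], [10.89, 115.49], [-147.41, 147.41]. Speed limits (degrees/s): [147.25, 147.25, 180, 180, 180, 180, 180].

INTERFACE

Orientations are given as [roll, pitch, yaw] about the fixed x, y, z axes, in that order (R = Rz(yaw) Ry(pitch) Rx(roll)).
In Python, from workcell import monitor, optics, order gives the robot as it stands.
- The arm moves only by the tool apply_moves, never from a script. Its argument "targets" is a list of rows, each an object of numbers: "jaw": the finger opening in m, from 0 to 0.0854; "x", "y", "z": the shift along the tool's x, y, z in m; "ax", "ay", "az": the turn, a rotation vector about the tool's x, y, z in degrees. In form: [{"jaw": .., "x": .., "y": .., "z": .., "ax": .., "ay": .., "az": ..}, ...]. A call has 1 to 5 rows; each row is the pose to reach, as a shift and turn from the pose commanded when the call began, along the tool's axes at that moment; what a row does not reach only later rows make up. A row lasts 1/10 s, in which the tool goes at most 50 mm and 8.59 degrees, less where a joint would pass 70% of its speed; a pose out of reach is approached as far as the arm can. A call with a gripper value outside its range is refused whole. The fingers move at their own pace and stop on an object; the grip force is fixed at half the most. Time passes only in rows, so rows that repeat a pose let the fingers close. It gives the time, the measured TCP pose, the force, the opening and the grip force at its end, in the units of the state.
- monitor.sense(): the state, without advancing time (a new reading comes with each control period).
- optics.capture(name): name is "side" or "top"; returns a dict with "img" (400x640x3 uint8, red, green, blue), "fx", "fy", "cx", "cy" (pixels), "k1" (the pictures are not rectified: a ray, as slopes to the right and down, at radius r is drawn at 1 + k1 r^2 times it, then the intrinsics apply), "eye" and "rotation" of the camera in the world. Camera axes: x right, y down, z forward; pixel columns grow to the right and rows downward; lengths in m; the calibration is good to about 2 mm. A picture is of the moment at which its call begins. There is no depth.
- order.sign_off(): hands the job in; it is judged then, once.
The state is a dict: "t": time; "joint_positions": joint angles; "joint_velocities": joint speeds; "effort": joint torques, N m; "eef_pos": TCP position; "eef_rot": TCP orientation; "contact_force": force on the tool from outside, world axes, zero at the start; "moment": the same for the moment, N m; "width": finger opening in m; "gripper_force": force on a finger pad.
Only numpy, scipy, OpenCV 4.12 (cv2) and the standard library are available. Lean on these libraries where they do the work, as an engineer would, in place of code of your own. Each camera call takes 0.05 s, during which the arm holds its last target. There are 200 camera calls.

## Working session

There is one attempt and no reset: what is moved stays moved. The work goes in short steps, Python scripts to look and compute and a tool call to move; the robot and the scene stay as the last step left them, time stands still between calls to the robot, and variables do not carry over. Pictures are saved under pics/ and viewed, at most 10 in all, crops included, and the job is handed in when it is done.

Besides the shell and the picture viewer there is one more tool, called after "Emit:" in YAML: its name, and indented under it one key for each argument. apply_moves: Moves the arm, as the interface text tells. Its arguments: {"type":"object","properties":{"targets":{"type":"array"}},"required":["targets"]}

```bash
ls; mkdir -p pics
cat > h.py <<'E'
import numpy as np, cv2
from workcell import monitor, optics, order
def K(c): return np.array([[c['fx'],0,c['cx']],[0,c['fy'],c['cy']],[0,0,1.]])
def D(c): return np.array([c['k1'],0,0,0.])
def ray(c,px):
    s=cv2.undistortPoints(np.array(px,float).reshape(-1,1,2),K(c),D(c)).reshape(-1,2)
    d=np.c_[s,np.ones(len(s))]@np.array(c['rotation']).T
    return np.array(c['eye']),d
def plane(c,px,z):
    e,d=ray(c,px); return e+d*((z-e[2])/d[:,2])[:,None]
def proj(c,P):
    R=np.array(c['rotation']); P=np.atleast_2d(P)
    q=(P-np.array(c['eye']))@R
    s=q[:,:2]/q[:,2:]; r=(s**2).sum(1,keepdims=True)
    s=s*(1+c['k1']*r); return s*[c['fx'],c['fy']]+[c['cx'],c['cy']]
E
python3 - <<'E'
from h import *
for n in('top','side'):
    c=optics.capture(n); cv2.imwrite(f'pics/{n}0.png',c['img'][:,:,::-1]); print(n,c['fx'],c['k1'],c['eye'],np.array(c['rotation']).tolist())
s=monitor.sense();print(s)
E
```

```text
pics
top 421.90748299973455 0.029443425908852097 [ 0.2962015  -0.03794623  1.47280838] [-168.02719332443843, -0.29209568066329006, -84.91535399628911]
side 473.1592766560594 0.029511216980760226 [-0.00880809 -0.86666795  0.98150034] [-128.5957591098253, -1.2027653240406166, -32.95322077180384]
{'t': 0.1, 'joint_positions': array([-51.20812501,  28.75007115, -24.45436676,  88.88551885,
        12.65096524,  65.2187405 , -12.04852317]), 'joint_velocities': array([-0.00658953, -0.07479784,  0.08234956, -0.18538388, -0.03580114,
       -0.03994612,  0.10302834]), 'effort': array([-1.22605285e-02, -5.70807016e+01, -5.83931029e+00, -2.81748605e+01,
        1.04035990e-02,  5.56483719e-03,  2.52126443e-05]), 'eef_pos': array([0.26116985, 0.59454415, 0.23034503]), 'eef_rot': array([-1.79899022e+02, -4.15907108e-03,  1.56292024e+02]), 'contact_force': array([ 0.47870926, -0.29694415, -0.00074405]), 'moment': array([0.04784437, 0.00398358, 0.05677603]), 'gripper_force': 0.0, 'width': 0.08510025562855959}
```

View pics/top0.png

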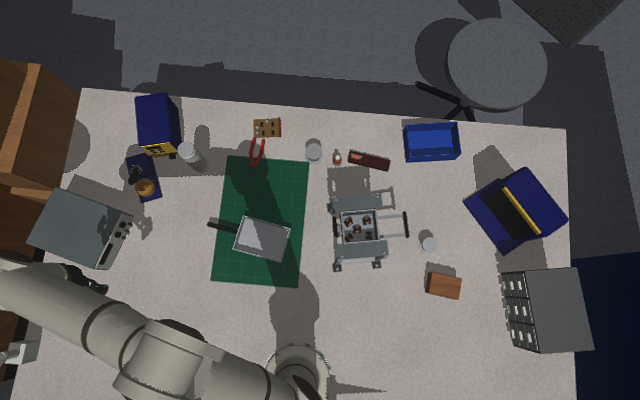

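View pics/side0.png

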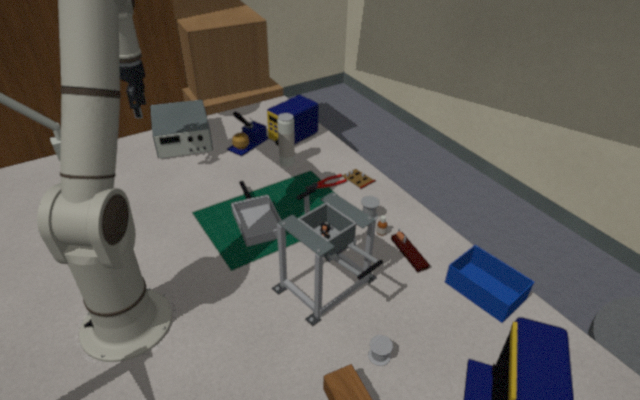

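```bash
cat >> h.py <<'E'
from scipy.spatial.transform import Rotation as Ro
_cap=optics.capture
def cap(n):
    c=dict(_cap(n)); c['rotation']=Ro.from_euler('xyz',c['rotation'],degrees=True).as_matrix(); return c
def crop(c,x0,y0,x1,y1,f,name): cv2.imwrite('pics/'+name,cv2.resize(c['img'][y0:y1,x0:x1,::-1],None,fx=f,fy=f,interpolation=cv2.INTER_CUBIC))
E
python3 - <<'E'
from h import *
c=cap('top'); crop(c,200,180,420,280,3.6,'t1.png')
print(proj(c,[[0,0,0],[.5,.0,0]]))
s=cap('side'); crop(s,190,170,400,330,3.6,'s1.png')
# tray rim: light grey on mat
im=c['img']; hsv=cv2.cvtColor(im,cv2.COLOR_RGB2HSV)
sub=np.zeros(im.shape[:2],np.uint8); sub[205:270,225:298]=1
m=((hsv[...,1]<40)&(hsv[...,2]>90)&(sub>0)).astype(np.uint8)
cs=max(cv2.findContours(m,0,2)[0],key=cv2.contourArea); r=cv2.minAreaRect(cs); b=cv2.boxPoints(r)
print(r,b); P=plane(c,b,.035); print(P, np.linalg.norm(P-np.roll(P,1,0),axis=1))
E
```

```text
[[296.90007192 379.41709121]
 [311.14862407 227.27596911]]
((252.04718017578125, 236.0849151611328), (32.005008697509766, 36.125823974609375), 15.945395469665527) [[231.69812 249.05661]
 [241.62263 214.32077]
 [272.39624 223.11322]
 [262.47174 257.84906]]
[[0.3972798  0.26021157 0.035     ]
 [0.51863871 0.24200499 0.035     ]
 [0.49764083 0.13305058 0.035     ]
 [0.37706157 0.15312106 0.035     ]] [0.10898235 0.12271701 0.11095933 0.12223821]
```

View pics/t1.png

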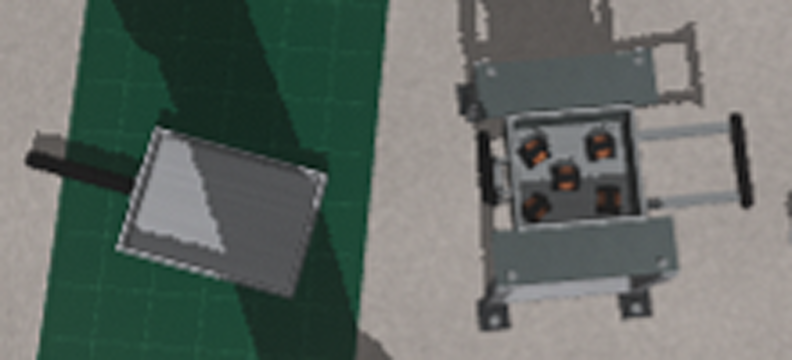

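View pics/s1.png

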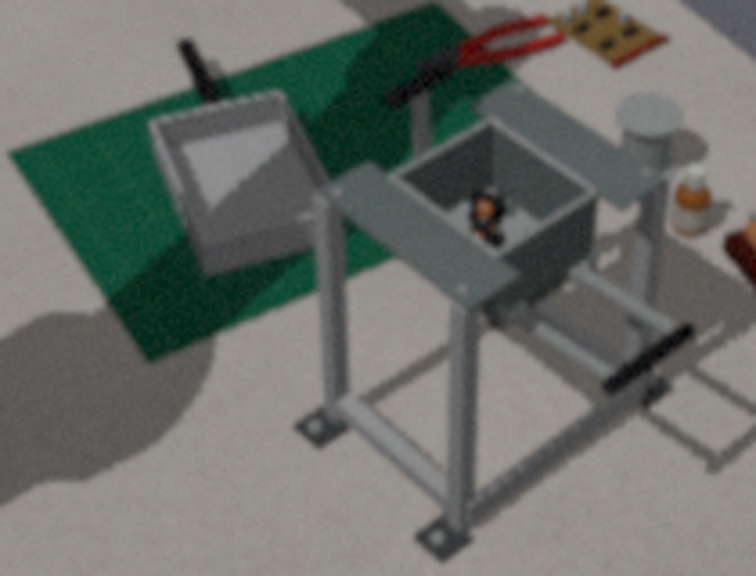

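Run:
```python
from h import *
c=cap('top'); s=cap('side')
f=lambda L,o=(200,180):np.array(L)/3.6+o
T=plane(c,f([(158,127),(327,176),(293,298),(118,250)]),.035); print('tray',T.round(4).tolist(),T.mean(0),np.linalg.norm(T-np.roll(T,1,0),axis=1))
print('handle end',plane(c,f([(27,158)]),.03))
ax=(T[0]+T[3]-T[1]-T[2]);print('yaw tray',np.degrees(np.arctan2(-ax[0],ax[1])))
F=plane(c,f([(735,115),(747,207)]),.176); L=plane(c,f([(485,133),(489,203)]),.268)
R=plane(c,f([(508,115),(635,105),(648,215),(514,230)]),.225)
print('F',F,np.linalg.norm(F[0]-F[1]),F.mean(0));print('L',L,L.mean(0),np.linalg.norm(L[0]-L[1]));print('R',R,R.mean(0),np.linalg.norm(R-np.roll(R,1,0),axis=1))
d=L.mean(0)-F.mean(0);print('yaw FL',np.degrees(np.arctan2(-d[0],d[1])),np.linalg.norm(d[:2]), 'expected',76+54+95*np.cos(.1))
# side check: post foot / floor bar
g=lambda L:np.array(L)/3.6+(190,170)
S=plane(s,g([(607,385),(690,330)]),.173);print('side F',S,S.mean(0))
S=plane(s,g([(152,122),(275,95)]),.035);print('side tray near handle corners',S)
print('side rims',plane(s,g([(390,176),(490,122),(595,188)]),.225))
print('side handle end',plane(s,g([(187,43)]),.03))
```

```text
tray [[0.516, 0.2338, 0.035], [0.4834, 0.0679, 0.035], [0.3663, 0.0878, 0.035], [0.3963, 0.2564, 0.035]] [0.44050854 0.16149229 0.035     ] [0.12182364 0.16906044 0.11876239 0.17125288]
handle end [[0.4759007  0.35522716 0.03      ]]
yaw tray -10.599460253230216
F [[ 0.54963588 -0.28906934  0.176     ]
 [ 0.4707035  -0.30296245  0.176     ]] 0.08014573981861937 [ 0.51016969 -0.29601589  0.176     ]
L [[ 0.4989651  -0.07201032  0.268     ]
 [ 0.44306976 -0.07972948  0.268     ]] [ 0.47101743 -0.0758699   0.268     ] 0.05642583844930296
R [[ 0.52306974 -0.09110562  0.225     ]
 [ 0.54103709 -0.19608518  0.225     ]
 [ 0.45018411 -0.21224233  0.225     ]
 [ 0.42800987 -0.10343654  0.225     ]] [ 0.4855752  -0.15071741  0.225     ] [0.09585629 0.10650603 0.09227847 0.11104232]
yaw FL 10.084431125601947 0.2236004413673487 expected 224.52539570141244
side F [[ 0.47405494 -0.3010653   0.173     ]
 [ 0.54917677 -0.29091929  0.173     ]] [ 0.51161586 -0.2959923   0.173     ]
side tray near handle corners [[0.39934749 0.255872   0.035     ]
 [0.50889241 0.23402528 0.035     ]]
side rims [[ 0.42991624 -0.10665901  0.225     ]
 [ 0.51978833 -0.0933277   0.225     ]
 [ 0.54147704 -0.18973109  0.225     ]]
side handle end [[0.47827969 0.3527817  0.03      ]]
```

Emit:
apply_moves:
  targets:
    - {"jaw":0.05,"x":-0.302,"y":-0.168,"z":0.11,"az":76.9}
    - {"jaw":0.05,"x":-0.302,"y":-0.168,"z":0.11,"az":76.9}
    - {"jaw":0.05,"x":-0.302,"y":-0.168,"z":0.11,"az":76.9}
    - {"jaw":0.05,"x":-0.302,"y":-0.168,"z":0.11,"az":76.9}
    - {"jaw":0.05,"x":-0.302,"y":-0.168,"z":0.11,"az":76.9}

```text
schema error: expected keys jaw, x, y, z, ax, ay, az
```

```bash
cat >> h.py <<'E'
def go(p,yaw,pitch=0,roll=180):
    s=monitor.sense(); A=Ro.from_euler('xyz',s['eef_rot'],degrees=True)
    B=Ro.from_euler('xyz',[roll,pitch,yaw],degrees=True)
    print('now',s['t'],s['eef_pos'].round(4),s['eef_rot'].round(2),'F',s['contact_force'].round(1))
    print('shift',A.inv().apply(np.array(p)-s['eef_pos']).round(4),'turn',(A.inv()*B).as_rotvec(degrees=True).round(2))
O=np.array([.4845,-.1505,0]); BY=10.0
def b2w(*p): return O+Ro.from_euler('z',BY,degrees=True).apply(p)
E
python3 -c "
from h import *
go([.470,.319,.12],79.4)"
```

```text
now 0.3 [0.2613 0.5949 0.2309] [-179.96   -0.    156.29] F [ 0.3 -0.3  0.2]
shift [-0.302  -0.1686  0.111 ] turn [-3.000e-02  3.000e-02  7.689e+01]
```

Emit:
apply_moves:
  targets:
    - {"jaw":0.05,"x":-0.302,"y":-0.168,"z":0.11,"ax":0,"ay":0,"az":76.9}
    - {"jaw":0.05,"x":-0.302,"y":-0.168,"z":0.11,"ax":0,"ay":0,"az":76.9}
    - {"jaw":0.05,"x":-0.302,"y":-0.168,"z":0.11,"ax":0,"ay":0,"az":76.9}
    - {"jaw":0.05,"x":-0.302,"y":-0.168,"z":0.11,"ax":0,"ay":0,"az":76.9}
    - {"jaw":0.05,"x":-0.302,"y":-0.168,"z":0.11,"ax":0,"ay":0,"az":76.9}

```text
t: 0.8
eef_pos: [0.4064, 0.4039, 0.1552]
eef_rot: [180.0, -0.0, 113.0]
contact_force: [0.2, 0.5, -0.9]
width: 0.0501
gripper_force: 0.0
```

```bash
python3 -c "
from h import *
go([.470,.319,.12],79.4)"
```

```text
now 0.8 [0.4064 0.4039 0.1552] [ 1.7996e+02 -1.0000e-02  1.1297e+02] F [ 0.2  0.5 -0.9]
shift [-0.103   0.0254  0.0352] turn [ 3.000e-02 -2.000e-02  3.357e+01]
```

Emit:
apply_moves:
  targets:
    - {"jaw":0.05,"x":-0.103,"y":0.0254,"z":0.035,"ax":0,"ay":0,"az":33.6}
    - {"jaw":0.05,"x":-0.103,"y":0.0254,"z":0.035,"ax":0,"ay":0,"az":33.6}
    - {"jaw":0.05,"x":-0.103,"y":0.0254,"z":0.035,"ax":0,"ay":0,"az":33.6}
    - {"jaw":0.05,"x":-0.103,"y":0.0254,"z":0.035,"ax":0,"ay":0,"az":33.6}
    - {"jaw":0.05,"x":-0.103,"y":0.0254,"z":0.035,"ax":0,"ay":0,"az":33.6}

```text
t: 1.3
eef_pos: [0.4698, 0.3202, 0.1202]
eef_rot: [-180.0, 0.0, 79.6]
contact_force: [0.4, 0.6, 0.8]
width: 0.0501
gripper_force: 0.0
```

```bash
python3 -c "
from h import *
go([.470,.319,.012],79.4)"
```

```text
now 1.3 [0.4698 0.3202 0.1202] [-1.7999e+02  3.0000e-02  7.9570e+01] F [0.4 0.6 0.8]
shift [-0.001   0.0004  0.1082] turn [-0.01  0.03  0.17]
```

Emit:
apply_moves:
  targets:
    - {"jaw":0.05,"x":0,"y":0,"z":0.045,"ax":0,"ay":0,"az":0}
    - {"jaw":0.05,"x":0,"y":0,"z":0.08,"ax":0,"ay":0,"az":0}
    - {"jaw":0.05,"x":0,"y":0,"z":0.1,"ax":0,"ay":0,"az":0}
    - {"jaw":0.05,"x":0,"y":0,"z":0.108,"ax":0,"ay":0,"az":0}
    - {"jaw":0.05,"x":0,"y":0,"z":0.108,"ax":0,"ay":0,"az":0}

```text
t: 1.8
eef_pos: [0.4685, 0.3212, 0.0117]
eef_rot: [-179.9, 0.1, 79.9]
contact_force: [-0.6, 0.0, -0.0]
width: 0.0499
gripper_force: 0.0
```

Emit:
apply_moves:
  targets:
    - {"jaw":0.01,"x":0,"y":0,"z":0,"ax":0,"ay":0,"az":0}
    - {"jaw":0.01,"x":0,"y":0,"z":0,"ax":0,"ay":0,"az":0}
    - {"jaw":0.01,"x":0,"y":0,"z":0,"ax":0,"ay":0,"az":0}
    - {"jaw":0.01,"x":0,"y":0,"z":0,"ax":0,"ay":0,"az":0}
    - {"jaw":0.01,"x":0,"y":0,"z":0,"ax":0,"ay":0,"az":0}

```text
t: 2.3
eef_pos: [0.4706, 0.3219, 0.0137]
eef_rot: [179.9, -0.1, 79.7]
contact_force: [1.3, 1.8, 5.2]
width: 0.0145
gripper_force: 60.3
```

```bash
python3 -c "
from h import *
go(b2w(0,260,12),100)
p=b2w(0,.26,.012);go(p,100)
p=b2w(0,.175,.012);go(p,100)
c=cap('top'); crop(c,190,170,420,290,3.4,'t2.png')"
```

```text
now 2.3 [0.4706 0.3219 0.0137] [ 1.7989e+02 -1.3000e-01  7.9750e+01] F [1.3 1.8 5.2]
shift [243.49   -89.8809 -11.6087] turn [  0.14  -0.11 -20.25]
now 2.3 [0.4706 0.3219 0.0137] [ 1.7989e+02 -1.3000e-01  7.9750e+01] F [1.3 1.8 5.2]
shift [-0.2185  0.0078  0.0012] turn [  0.14  -0.11 -20.25]
now 2.3 [0.4706 0.3219 0.0137] [ 1.7989e+02 -1.3000e-01  7.9750e+01] F [1.3 1.8 5.2]
shift [-0.2982  0.0372  0.0011] turn [  0.14  -0.11 -20.25]
```

View pics/t2.png

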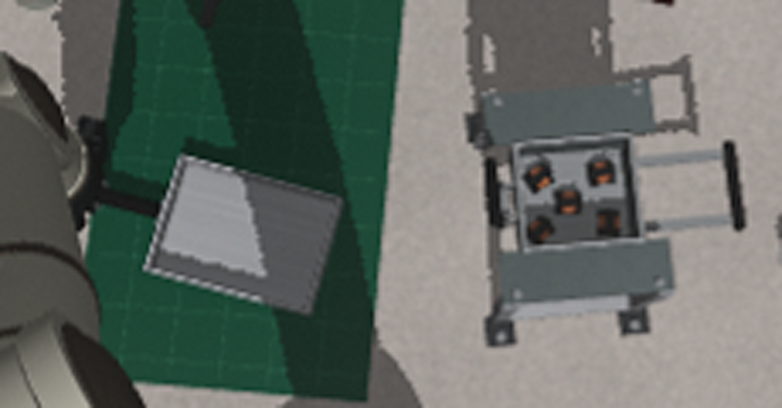

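Emit:
apply_moves:
  targets:
    - {"jaw":0.01,"x":-0.025,"y":-0.0054,"z":-0.001,"ax":0,"ay":0,"az":-4}
    - {"jaw":0.01,"x":-0.05,"y":-0.0107,"z":-0.001,"ax":0,"ay":0,"az":-8}
    - {"jaw":0.01,"x":-0.075,"y":-0.016,"z":-0.001,"ax":0,"ay":0,"az":-12}
    - {"jaw":0.01,"x":-0.1,"y":-0.0214,"z":-0.001,"ax":0,"ay":0,"az":-16}
    - {"jaw":0.01,"x":-0.1247,"y":-0.0268,"z":-0.001,"ax":0,"ay":0,"az":-20.25}

```text
t: 2.85
eef_pos: [0.4211, 0.2035, 0.014]
eef_rot: [179.9, -0.1, 100.2]
contact_force: [0.3, 3.5, 3.8]
width: 0.015
gripper_force: 60.3
```

Run:
```python
from h import *
for y in(.36,.19,.175): go(b2w(0,y,.013),100)
c=cap('top');im=c['img'];hsv=cv2.cvtColor(im,cv2.COLOR_RGB2HSV)
crop(c,190,170,420,290,3.4,'t3.png')
```

```text
now 2.85 [0.4211 0.2035 0.014 ] [ 1.7988e+02 -9.0000e-02  1.0019e+02] F [0.3 3.5 3.8]
shift [0.0004 0.001  0.001 ] turn [ 0.12 -0.09  0.19]
now 2.85 [0.4211 0.2035 0.014 ] [ 1.7988e+02 -9.0000e-02  1.0019e+02] F [0.3 3.5 3.8]
shift [-0.1696  0.0004  0.0008] turn [ 0.12 -0.09  0.19]
now 2.85 [0.4211 0.2035 0.014 ] [ 1.7988e+02 -9.0000e-02  1.0019e+02] F [0.3 3.5 3.8]
shift [-0.1846  0.0003  0.0007] turn [ 0.12 -0.09  0.19]
```

View pics/t3.png

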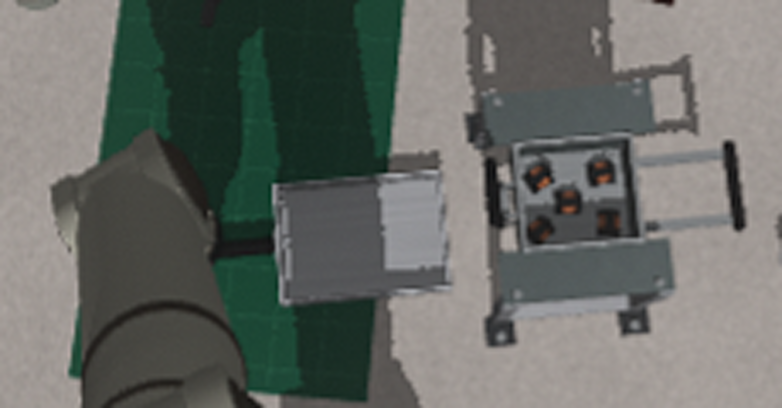

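Emit:
apply_moves:
  targets:
    - {"jaw":0.01,"x":-0.015,"y":0.0005,"z":0,"ax":0,"ay":0,"az":0}
    - {"jaw":0.01,"x":-0.035,"y":0.0005,"z":0,"ax":0,"ay":0,"az":0}
    - {"jaw":0.01,"x":-0.055,"y":0.0005,"z":0,"ax":0,"ay":0,"az":0}
    - {"jaw":0.01,"x":-0.075,"y":0.0005,"z":0,"ax":0,"ay":0,"az":0}
    - {"jaw":0.01,"x":-0.095,"y":0.0005,"z":0,"ax":0,"ay":0,"az":0}

```text
t: 3.4
eef_pos: [0.4385, 0.1106, 0.0138]
eef_rot: [179.9, -0.1, 100.0]
contact_force: [-0.2, 3.4, 3.9]
width: 0.0151
gripper_force: 60.4
```

Emit:
apply_moves:
  targets:
    - {"jaw":0.01,"x":-0.018,"y":0,"z":0,"ax":0,"ay":0,"az":0}
    - {"jaw":0.01,"x":-0.036,"y":0,"z":0,"ax":0,"ay":0,"az":0}
    - {"jaw":0.01,"x":-0.052,"y":0,"z":0,"ax":0,"ay":0,"az":0}
    - {"jaw":0.01,"x":-0.064,"y":0,"z":0,"ax":0,"ay":0,"az":0}
    - {"jaw":0.01,"x":-0.072,"y":0,"z":0,"ax":0,"ay":0,"az":0}

```text
t: 3.9
eef_pos: [0.4508, 0.0387, 0.0136]
eef_rot: [180.0, -0.0, 99.9]
contact_force: [-0.6, 3.9, 5.5]
width: 0.0146
gripper_force: 60.5
```

Emit:
apply_moves:
  targets:
    - {"jaw":0.01,"x":-0.003,"y":0,"z":0,"ax":0,"ay":0,"az":0}
    - {"jaw":0.01,"x":-0.006,"y":0,"z":0,"ax":0,"ay":0,"az":0}
    - {"jaw":0.01,"x":-0.009,"y":0,"z":0,"ax":0,"ay":0,"az":0}
    - {"jaw":0.01,"x":-0.012,"y":0,"z":0,"ax":0,"ay":0,"az":0}

```text
t: 4.3
eef_pos: [0.4524, 0.028, 0.0136]
eef_rot: [180.0, -0.0, 100.0]
contact_force: [-1.2, 4.2, 5.2]
width: 0.0149
gripper_force: 60.6
```

Emit:
apply_moves:
  targets:
    - {"jaw":0.01,"x":-0.002,"y":0,"z":0,"ax":0,"ay":0,"az":0}
    - {"jaw":0.01,"x":-0.004,"y":0,"z":0,"ax":0,"ay":0,"az":0}
    - {"jaw":0.01,"x":-0.005,"y":0,"z":0,"ax":0,"ay":0,"az":0}

```text
t: 4.6
eef_pos: [0.4533, 0.023, 0.0136]
eef_rot: [180.0, -0.0, 100.0]
contact_force: [-1.0, 4.6, 7.0]
width: 0.0146
gripper_force: 60.6
```

Emit:
apply_moves:
  targets:
    - {"jaw":0.01,"x":-0.001,"y":0,"z":0,"ax":0,"ay":0,"az":0}
    - {"jaw":0.01,"x":-0.002,"y":0,"z":0,"ax":0,"ay":0,"az":0}

```text
t: 4.8
eef_pos: [0.4536, 0.0212, 0.0135]
eef_rot: [180.0, -0.0, 100.0]
contact_force: [-1.0, 4.1, 5.5]
width: 0.0148
gripper_force: 60.6
```

Emit:
apply_moves:
  targets:
    - {"jaw":0.01,"x":-0.001,"y":0,"z":0,"ax":0,"ay":0,"az":0}
    - {"jaw":0.01,"x":-0.002,"y":0,"z":0,"ax":0,"ay":0,"az":0}

```text
t: 5.0
eef_pos: [0.4537, 0.0202, 0.0136]
eef_rot: [180.0, -0.1, 100.1]
contact_force: [-1.5, 8.8, 6.2]
width: 0.0148
gripper_force: 60.7
```

Emit:
apply_moves:
  targets:
    - {"jaw":0.01,"x":-0.0007,"y":0,"z":0,"ax":0,"ay":0,"az":0}
    - {"jaw":0.01,"x":-0.0007,"y":0,"z":0,"ax":0,"ay":0,"az":0}

```text
t: 5.2
eef_pos: [0.4537, 0.0202, 0.0135]
eef_rot: [180.0, -0.1, 100.1]
contact_force: [-0.9, 9.0, 6.9]
width: 0.0152
gripper_force: 60.7
```

Run:
```python
from h import *
go(b2w(0,.173,.1),100)
c=cap('side'); crop(c,190,170,400,330,3.6,'s2.png')
```

```text
now 5.2 [0.4537 0.0202 0.0135] [ 1.7999e+02 -1.4000e-01  1.0011e+02] F [-0.9  9.   6.9]
shift [-0.0003  0.0007 -0.0865] turn [ 0.01 -0.14  0.11]
```

View pics/s2.png

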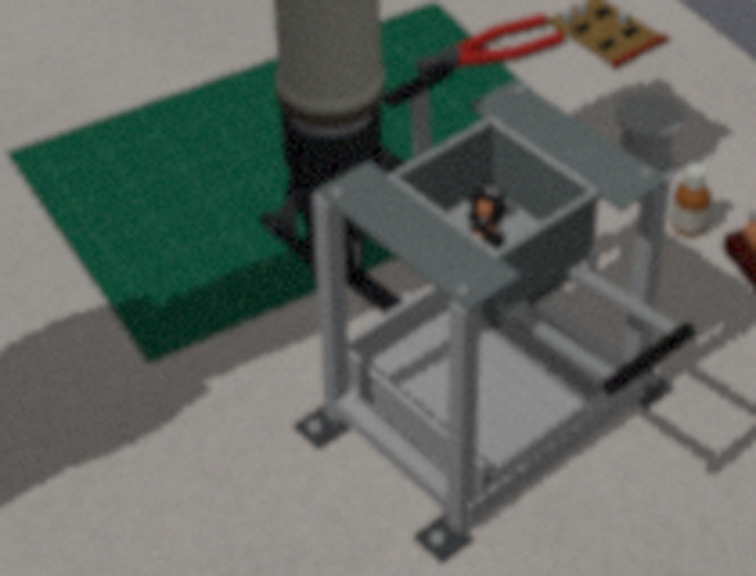

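Emit:
apply_moves:
  targets:
    - {"jaw":0.05,"x":0,"y":0,"z":0,"ax":0,"ay":0,"az":0}
    - {"jaw":0.05,"x":0,"y":0,"z":0,"ax":0,"ay":0,"az":0}
    - {"jaw":0.05,"x":0,"y":0,"z":0,"ax":0,"ay":0,"az":0}
    - {"jaw":0.05,"x":0,"y":0,"z":-0.02,"ax":0,"ay":0,"az":0}
    - {"jaw":0.05,"x":0,"y":0,"z":-0.05,"ax":0,"ay":0,"az":0}

```text
t: 5.75
eef_pos: [0.452, 0.0166, 0.0624]
eef_rot: [-179.7, -0.0, 99.9]
contact_force: [0.2, -0.5, -0.3]
width: 0.0501
gripper_force: 0.0
```

Emit:
apply_moves:
  targets:
    - {"jaw":0.05,"x":0,"y":0,"z":-0.05,"ax":0,"ay":0,"az":0}
    - {"jaw":0.0,"x":0,"y":0,"z":-0.1,"ax":0,"ay":0,"az":0}
    - {"jaw":0.0,"x":0,"y":0,"z":-0.15,"ax":0,"ay":0,"az":0}
    - {"jaw":0.0,"x":0,"y":0,"z":-0.19,"ax":0,"ay":0,"az":0}
    - {"jaw":0.0,"x":0,"y":0,"z":-0.19,"ax":0,"ay":0,"az":0}

```text
t: 6.25
eef_pos: [0.4577, 0.0169, 0.2592]
eef_rot: [179.4, 0.1, 99.9]
contact_force: [0.7, -0.2, 0.1]
width: 0.0002
gripper_force: 0.0
```

Run:
```python
from h import *
for y in (.105,.093,.068): go(b2w(0,y,.254),100)
```

```text
now 6.25 [0.4577 0.0169 0.2592] [1.7938e+02 1.2000e-01 9.9900e+01] F [ 0.7 -0.2  0.1]
shift [-0.0645 -0.0026  0.0053] turn [ 0.62  0.12 -0.1 ]
now 6.25 [0.4577 0.0169 0.2592] [1.7938e+02 1.2000e-01 9.9900e+01] F [ 0.7 -0.2  0.1]
shift [-0.0765 -0.0026  0.0054] turn [ 0.62  0.12 -0.1 ]
now 6.25 [0.4577 0.0169 0.2592] [1.7938e+02 1.2000e-01 9.9900e+01] F [ 0.7 -0.2  0.1]
shift [-0.1015 -0.0026  0.0054] turn [ 0.62  0.12 -0.1 ]
```

Emit:
apply_moves:
  targets:
    - {"jaw":0.0,"x":-0.03,"y":0,"z":0.001,"ax":0,"ay":0,"az":0}
    - {"jaw":0.0,"x":-0.055,"y":0,"z":0.001,"ax":0,"ay":0,"az":0}
    - {"jaw":0.0,"x":-0.064,"y":0,"z":0.001,"ax":0,"ay":0,"az":0}
    - {"jaw":0.0,"x":-0.064,"y":0,"z":0.001,"ax":0,"ay":0,"az":0}

```text
t: 6.65
eef_pos: [0.4646, -0.0472, 0.2516]
eef_rot: [-179.9, -0.0, 99.8]
contact_force: [0.8, 0.2, 0.4]
width: -0.0
gripper_force: 0.0
```

Run:
```python
from h import *
for y in (.093,.068): go(b2w(0,y,.254),100)
```

```text
now 6.65 [ 0.4646 -0.0472  0.2516] [-1.7991e+02 -1.0000e-02  9.9780e+01] F [0.8 0.2 0.4]
shift [-0.0122  0.0017 -0.0024] turn [-0.09 -0.01 -0.22]
now 6.65 [ 0.4646 -0.0472  0.2516] [-1.7991e+02 -1.0000e-02  9.9780e+01] F [0.8 0.2 0.4]
shift [-0.0372  0.0018 -0.0024] turn [-0.09 -0.01 -0.22]
```

Emit:
apply_moves:
  targets:
    - {"jaw":0.0,"x":-0.01,"y":0.001,"z":-0.005,"ax":0,"ay":0,"az":0}
    - {"jaw":0.0,"x":-0.02,"y":0.001,"z":-0.005,"ax":0,"ay":0,"az":0}
    - {"jaw":0.0,"x":-0.03,"y":0.001,"z":-0.005,"ax":0,"ay":0,"az":0}
    - {"jaw":0.0,"x":-0.038,"y":0.001,"z":-0.005,"ax":0,"ay":0,"az":0}
    - {"jaw":0.0,"x":-0.038,"y":0.001,"z":-0.005,"ax":0,"ay":0,"az":0}

```text
t: 7.15
eef_pos: [0.4728, -0.0843, 0.2574]
eef_rot: [-180.0, 0.0, 99.9]
contact_force: [-0.9, 1.7, 0.9]
width: -0.0002
gripper_force: 0.6
```

Emit:
apply_moves:
  targets:
    - {"jaw":0.0,"x":0,"y":0,"z":0,"ax":0,"ay":0,"az":0}
    - {"jaw":0.0,"x":0,"y":0,"z":0,"ax":0,"ay":0,"az":0}
    - {"jaw":0.0,"x":0,"y":0,"z":0,"ax":0,"ay":0,"az":0}
    - {"jaw":0.0,"x":0,"y":0,"z":0,"ax":0,"ay":0,"az":0}
    - {"jaw":0.0,"x":0,"y":0,"z":0,"ax":0,"ay":0,"az":0}

```text
t: 7.65
eef_pos: [0.4726, -0.0829, 0.2574]
eef_rot: [-180.0, -0.0, 100.0]
contact_force: [-0.3, 0.6, 0.9]
width: 0.0
gripper_force: 0.6
```

Run:
```python
from h import *
go(b2w(0,.068,.254),100)
c=cap('side'); crop(c,250,170,400,330,3.6,'s3.png')
```

```text
now 7.65 [ 0.4726 -0.0829  0.2574] [-1.7999e+02 -1.0000e-02  9.9990e+01] F [-0.3  0.6  0.9]
shift [-0.0007 -0.      0.0034] turn [-0.01 -0.01 -0.01]
```

View pics/s3.png

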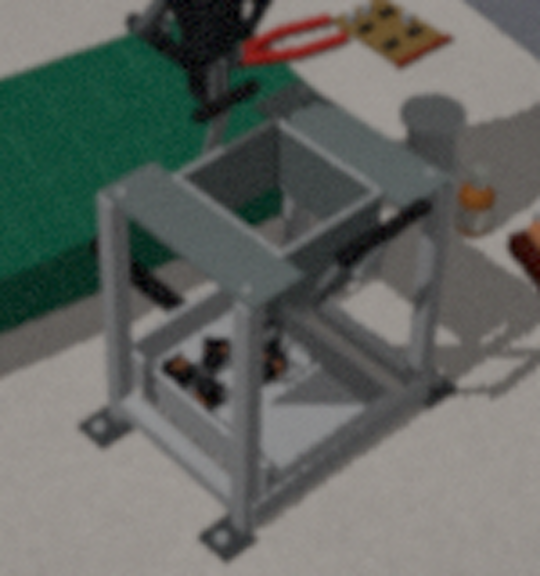

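Emit:
apply_moves:
  targets:
    - {"jaw":0.0,"x":0.015,"y":0,"z":0,"ax":0,"ay":0,"az":0}
    - {"jaw":0.0,"x":0.04,"y":0,"z":0,"ax":0,"ay":0,"az":0}
    - {"jaw":0.0,"x":0.05,"y":0,"z":-0.03,"ax":0,"ay":0,"az":0}
    - {"jaw":0.0,"x":0.05,"y":0,"z":-0.065,"ax":0,"ay":0,"az":0}
    - {"jaw":0.0,"x":0.02,"y":0,"z":-0.07,"ax":0,"ay":0,"az":0}

```text
t: 8.2
eef_pos: [0.4715, -0.0597, 0.3318]
eef_rot: [179.6, 0.0, 100.4]
contact_force: [2.5, -1.0, -0.6]
width: 0.0002
gripper_force: 0.0
```

Run:
```python
from h import *
go(b2w(0,-.097,.32),100)
c=cap('side')
# check the open bar: expected ends projected vs dark pixels
ph=1.1; P=[b2w(x,-.054-.095*np.cos(ph),.1635+.095*np.sin(ph)) for x in(-.042,0,.042)]
q=proj(c,P);print(q.round(1)); print('seen in crop',[(250+345/3.6,170+255/3.6),(250+430/3.6,170+205/3.6)])
for u,v in q.astype(int): print(c['img'][v,u])
```

```text
now 8.2 [ 0.4715 -0.0597  0.3318] [1.7959e+02 5.0000e-02 1.0041e+02] F [ 2.5 -1.  -0.6]
shift [-0.1887 -0.0044  0.0119] turn [0.41 0.05 0.41]
[[343.2 243. ]
 [356.2 234.5]
 [368.7 226.4]]
seen in crop [(345.8333333333333, 240.83333333333331), (369.44444444444446, 226.94444444444446)]
[42 40 40]
[22 20 26]
[30 31 31]
```

Emit:
apply_moves:
  targets:
    - {"jaw":0.0,"x":-0.04,"y":-0.002,"z":0.0,"ax":0,"ay":0,"az":0}
    - {"jaw":0.0,"x":-0.085,"y":-0.003,"z":0.0,"ax":0,"ay":0,"az":0}
    - {"jaw":0.0,"x":-0.13,"y":-0.004,"z":0.0,"ax":0,"ay":0,"az":0}
    - {"jaw":0.0,"x":-0.17,"y":-0.004,"z":0.0,"ax":0,"ay":0,"az":0}
    - {"jaw":0.0,"x":-0.189,"y":-0.004,"z":0.0,"ax":0,"ay":0,"az":0}

```text
t: 8.75
eef_pos: [0.4969, -0.2555, 0.3269]
eef_rot: [-179.9, 0.1, 99.6]
contact_force: [-0.3, 0.6, 0.3]
width: 0.0001
gripper_force: 0.0
```

Emit:
apply_moves:
  targets:
    - {"jaw":0.0,"x":0,"y":0,"z":0.03,"ax":0,"ay":0,"az":0}
    - {"jaw":0.0,"x":0,"y":0,"z":0.05,"ax":0,"ay":0,"az":0}
    - {"jaw":0.0,"x":0,"y":0,"z":0.05,"ax":0,"ay":0,"az":0}

```text
t: 9.05
eef_pos: [0.4956, -0.25, 0.2739]
eef_rot: [-179.7, -0.2, 99.9]
contact_force: [-0.5, 0.6, 0.6]
width: -0.0001
gripper_force: 0.0
```

Run:
```python
from h import *
for ph in (1.1,.95,.8,.65,.5,.35,.2,.07): print(ph);go(b2w(0,-.054-.095*np.cos(ph),.1695+.095*np.sin(ph)),100)
```

```text
1.1
now 9.05 [ 0.4956 -0.25    0.2739] [-179.66   -0.19   99.91] F [-0.5  0.6  0.6]
shift [0.0027 0.0065 0.0197] turn [-0.34 -0.19 -0.09]
0.95
now 9.05 [ 0.4956 -0.25    0.2739] [-179.66   -0.19   99.91] F [-0.5  0.6  0.6]
shift [-0.0095  0.0065  0.0271] turn [-0.34 -0.19 -0.09]
0.8
now 9.05 [ 0.4956 -0.25    0.2739] [-179.66   -0.19   99.91] F [-0.5  0.6  0.6]
shift [-0.0204  0.0066  0.0362] turn [-0.34 -0.19 -0.09]
0.65
now 9.05 [ 0.4956 -0.25    0.2739] [-179.66   -0.19   99.91] F [-0.5  0.6  0.6]
shift [-0.0299  0.0067  0.0468] turn [-0.34 -0.19 -0.09]
0.5
now 9.05 [ 0.4956 -0.25    0.2739] [-179.66   -0.19   99.91] F [-0.5  0.6  0.6]
shift [-0.0377  0.0068  0.0587] turn [-0.34 -0.19 -0.09]
0.35
now 9.05 [ 0.4956 -0.25    0.2739] [-179.66   -0.19   99.91] F [-0.5  0.6  0.6]
shift [-0.0436  0.0068  0.0717] turn [-0.34 -0.19 -0.09]
0.2
now 9.05 [ 0.4956 -0.25    0.2739] [-179.66   -0.19   99.91] F [-0.5  0.6  0.6]
shift [-0.0475  0.0069  0.0854] turn [-0.34 -0.19 -0.09]
0.07
now 9.05 [ 0.4956 -0.25    0.2739] [-179.66   -0.19   99.91] F [-0.5  0.6  0.6]
shift [-0.0492  0.007   0.0976] turn [-0.34 -0.19 -0.09]
```

Emit:
apply_moves:
  targets:
    - {"jaw":0.0,"x":0.003,"y":0.006,"z":0.012,"ax":0,"ay":0,"az":0}
    - {"jaw":0.0,"x":0.003,"y":0.0065,"z":0.02,"ax":0,"ay":0,"az":0}
    - {"jaw":0.0,"x":-0.003,"y":0.0065,"z":0.0235,"ax":0,"ay":0,"az":0}
    - {"jaw":0.0,"x":-0.0095,"y":0.0065,"z":0.028,"ax":0,"ay":0,"az":0}
    - {"jaw":0.0,"x":-0.015,"y":0.0065,"z":0.032,"ax":0,"ay":0,"az":0}

```text
t: 9.55
eef_pos: [0.5076, -0.265, 0.2458]
eef_rot: [179.9, 0.1, 99.9]
contact_force: [0.9, -0.3, 2.1]
width: -0.0
gripper_force: 0.6
```

Run:
```python
from h import *
s=monitor.sense(); q=Ro.from_euler('z',-BY,degrees=True).apply(s['eef_pos']-O);print(q)
print('arc y at this z',-.054-np.sqrt(.095**2-(q[2]-.1695)**2), 'phi',np.arcsin((q[2]-.1695)/.095))
for ph in (.8,.65,.5,.35,.2,.07): print(ph);go(b2w(0,-.054-.095*np.cos(ph),.1695+.095*np.sin(ph)),100)
```

```text
[ 0.00284727 -0.11672663  0.24583852]
arc y at this z -0.11054582315325104 phi 0.9332579317821352
0.8
now 9.55 [ 0.5076 -0.265   0.2458] [1.7993e+02 6.0000e-02 9.9950e+01] F [ 0.9 -0.3  2.1]
shift [-0.0035 -0.0029  0.0082] turn [ 0.07  0.06 -0.05]
0.65
now 9.55 [ 0.5076 -0.265   0.2458] [1.7993e+02 6.0000e-02 9.9950e+01] F [ 0.9 -0.3  2.1]
shift [-0.0129 -0.0029  0.0189] turn [ 0.07  0.06 -0.05]
0.5
now 9.55 [ 0.5076 -0.265   0.2458] [1.7993e+02 6.0000e-02 9.9950e+01] F [ 0.9 -0.3  2.1]
shift [-0.0206 -0.0029  0.0308] turn [ 0.07  0.06 -0.05]
0.35
now 9.55 [ 0.5076 -0.265   0.2458] [1.7993e+02 6.0000e-02 9.9950e+01] F [ 0.9 -0.3  2.1]
shift [-0.0265 -0.0029  0.0438] turn [ 0.07  0.06 -0.05]
0.2
now 9.55 [ 0.5076 -0.265   0.2458] [1.7993e+02 6.0000e-02 9.9950e+01] F [ 0.9 -0.3  2.1]
shift [-0.0303 -0.0029  0.0575] turn [ 0.07  0.06 -0.05]
0.07
now 9.55 [ 0.5076 -0.265   0.2458] [1.7993e+02 6.0000e-02 9.9950e+01] F [ 0.9 -0.3  2.1]
shift [-0.032  -0.0029  0.0697] turn [ 0.07  0.06 -0.05]
```

Emit:
apply_moves:
  targets:
    - {"jaw":0.0,"x":0.001,"y":-0.002,"z":0.006,"ax":0,"ay":0,"az":0}
    - {"jaw":0.0,"x":-0.005,"y":-0.003,"z":0.014,"ax":0,"ay":0,"az":0}
    - {"jaw":0.0,"x":-0.011,"y":-0.003,"z":0.021,"ax":0,"ay":0,"az":0}
    - {"jaw":0.0,"x":-0.015,"y":-0.003,"z":0.027,"ax":0,"ay":0,"az":0}
    - {"jaw":0.0,"x":-0.018,"y":-0.003,"z":0.033,"ax":0,"ay":0,"az":0}

```text
t: 10.05
eef_pos: [0.507, -0.283, 0.2122]
eef_rot: [180.0, 0.0, 99.9]
contact_force: [0.1, -1.0, 2.2]
width: -0.0002
gripper_force: 1.1
```

```bash
cat > b.py <<'E'
from h import *
s=monitor.sense(); q=Ro.from_euler('z',-BY,degrees=True).apply(s['eef_pos']-O);print(q,s['contact_force'])
print('arc y at this z',-.054-np.sqrt(.095**2-(q[2]-.1695)**2), 'phi',np.arcsin((q[2]-.1695)/.095))
for ph in (.35,.2,.07): print(ph);go(b2w(0,-.054-.095*np.cos(ph),.1695+.095*np.sin(ph)),100)
c=cap('side')
for a in (.1,.2,.3,.4,.5,.6,.7,.8,.9,1.,1.1):
    v=proj(c,[b2w(x,-.054-.095*np.cos(a),.1635+.095*np.sin(a)) for x in(-.03,-.02,.02,.03)]).round().astype(int)
    print(a,[int(c['img'][k,u].mean()) for u,k in v])
E
python3 b.py
```

```text
[-0.00081124 -0.13441015  0.21215884] [ 0.13293809 -1.01575391  2.24847804]
arc y at this z -0.13888358653578994 phi 0.4656911221835327
0.35
now 10.05 [ 0.507  -0.283   0.2122] [1.800e+02 3.000e-02 9.992e+01] F [ 0.1 -1.   2.2]
shift [-0.0088  0.0008  0.0101] turn [ 0.    0.03 -0.08]
0.2
now 10.05 [ 0.507  -0.283   0.2122] [1.800e+02 3.000e-02 9.992e+01] F [ 0.1 -1.   2.2]
shift [-0.0127  0.0008  0.0238] turn [ 0.    0.03 -0.08]
0.07
now 10.05 [ 0.507  -0.283   0.2122] [1.800e+02 3.000e-02 9.992e+01] F [ 0.1 -1.   2.2]
shift [-0.0143  0.0008  0.036 ] turn [ 0.    0.03 -0.08]
0.1 [76, 65, 97, 93]
0.2 [67, 90, 102, 90]
0.3 [84, 104, 94, 92]
0.4 [71, 75, 66, 66]
0.5 [18, 32, 1, 24]
0.6 [93, 111, 58, 91]
0.7 [110, 140, 49, 71]
0.8 [148, 127, 21, 16]
0.9 [101, 107, 20, 2]
1.0 [96, 74, 10, 21]
1.1 [47, 62, 6, 16]
```

Emit:
apply_moves:
  targets:
    - {"jaw":0.0,"x":-0.005,"y":0.001,"z":0.006,"ax":0,"ay":0,"az":0}
    - {"jaw":0.0,"x":-0.009,"y":0.001,"z":0.012,"ax":0,"ay":0,"az":0}
    - {"jaw":0.0,"x":-0.012,"y":0.001,"z":0.018,"ax":0,"ay":0,"az":0}
    - {"jaw":0.0,"x":-0.013,"y":0.001,"z":0.024,"ax":0,"ay":0,"az":0}
    - {"jaw":0.0,"x":-0.014,"y":0.001,"z":0.029,"ax":0,"ay":0,"az":0}

```text
t: 10.6
eef_pos: [0.5106, -0.2958, 0.1832]
eef_rot: [-180.0, -0.0, 100.0]
contact_force: [-1.3, 0.1, 3.6]
width: 0.0002
gripper_force: 1.5
```

Emit:
apply_moves:
  targets:
    - {"jaw":0.0,"x":0,"y":0,"z":0.003,"ax":0,"ay":0,"az":0}
    - {"jaw":0.0,"x":0,"y":0,"z":0.006,"ax":0,"ay":0,"az":0}
    - {"jaw":0.0,"x":0,"y":0,"z":0.008,"ax":0,"ay":0,"az":0}
    - {"jaw":0.0,"x":0,"y":0,"z":0.008,"ax":0,"ay":0,"az":0}

```text
t: 11.0
eef_pos: [0.5106, -0.2961, 0.1761]
eef_rot: [180.0, 0.0, 100.0]
contact_force: [-1.3, -0.1, 4.7]
width: -0.0001
gripper_force: 2.6
```

```bash
python3 b.py
```

```text
[ 0.00040544 -0.14788352  0.1761077 ] [-1.31629076 -0.10895613  4.66100026]
arc y at this z -0.14876992282413554 phi 0.06961096483492245
0.35
now 11.0 [ 0.5106 -0.2961  0.1761] [1.7999e+02 3.0000e-02 9.9960e+01] F [-1.3 -0.1  4.7]
shift [ 0.0046 -0.0004 -0.026 ] turn [ 0.01  0.03 -0.04]
0.2
now 11.0 [ 0.5106 -0.2961  0.1761] [1.7999e+02 3.0000e-02 9.9960e+01] F [-1.3 -0.1  4.7]
shift [ 0.0008 -0.0004 -0.0123] turn [ 0.01  0.03 -0.04]
0.07
now 11.0 [ 0.5106 -0.2961  0.1761] [1.7999e+02 3.0000e-02 9.9960e+01] F [-1.3 -0.1  4.7]
shift [-0.0009 -0.0004 -0.    ] turn [ 0.01  0.03 -0.04]
0.1 [21, 19, 30, 15]
0.2 [65, 69, 44, 71]
0.3 [86, 82, 56, 73]
0.4 [90, 79, 7, 27]
0.5 [90, 45, 25, 2]
0.6 [90, 27, 24, 12]
0.7 [40, 31, 21, 29]
0.8 [72, 77, 18, 23]
0.9 [98, 89, 29, 23]
1.0 [92, 84, 20, 26]
1.1 [45, 44, 29, 25]
```

Emit:
apply_moves:
  targets:
    - {"jaw":0.0,"x":0,"y":0,"z":0.002,"ax":0,"ay":0,"az":0}
    - {"jaw":0.0,"x":0,"y":0,"z":0.004,"ax":0,"ay":0,"az":0}
    - {"jaw":0.0,"x":0,"y":0,"z":0.004,"ax":0,"ay":0,"az":0}

```text
t: 11.35
eef_pos: [0.5109, -0.2961, 0.1755]
eef_rot: [179.9, 0.1, 100.0]
contact_force: [-8.5, 3.1, 26.1]
width: 0.0003
gripper_force: 13.1
```

Emit:
apply_moves:
  targets:
    - {"jaw":0.0,"x":0,"y":0,"z":0.002,"ax":0,"ay":0,"az":0}
    - {"jaw":0.0,"x":0,"y":0,"z":0.002,"ax":0,"ay":0,"az":0}

```text
t: 11.55
eef_pos: [0.511, -0.2962, 0.1752]
eef_rot: [179.9, 0.1, 100.0]
contact_force: [-12.5, 5.4, 36.9]
width: 0.0001
gripper_force: 18.4
```

Emit:
apply_moves:
  targets:
    - {"jaw":0.0,"x":0,"y":0,"z":-0.008,"ax":0,"ay":0,"az":0}
    - {"jaw":0.0,"x":0,"y":0,"z":-0.02,"ax":0,"ay":0,"az":0}
    - {"jaw":0.0,"x":0,"y":0,"z":-0.06,"ax":0,"ay":0,"az":0}
    - {"jaw":0.0,"x":0,"y":0,"z":-0.11,"ax":0,"ay":0,"az":0}
    - {"jaw":0.0,"x":0,"y":0,"z":-0.16,"ax":0,"ay":0,"az":0}

```text
t: 12.05
eef_pos: [0.5099, -0.2951, 0.3304]
eef_rot: [-179.9, -0.1, 100.0]
contact_force: [1.2, -0.7, 0.7]
width: -0.0001
gripper_force: 0.0
```

```bash
python3 b.py
python3 - <<'E'
from h import *
go(b2w(0,.175,.33),100)
c=cap('side'); h=cv2.cvtColor(c['img'],cv2.COLOR_RGB2HSV)
m=(c['img'][...,0].astype(int)-c['img'][...,2]>40)
n,l,st,ce=cv2.connectedComponentsWithStats(m[200:300,280:350].astype(np.uint8))
print([(ce[i]+[280,200],st[i,4]) for i in range(1,n) if st[i,4]>2])
E
```

```text
[-7.78159152e-05 -1.46845849e-01  3.30417745e-01] [ 1.15901382 -0.73517776  0.72904217]
arc y at this z nan phi nan
0.35
now 12.05 [ 0.5099 -0.2951  0.3304] [-1.799e+02 -9.000e-02  9.999e+01] F [ 1.2 -0.7  0.7]
shift [0.0034 0.0003 0.1283] turn [-0.1  -0.09 -0.01]
0.2
now 12.05 [ 0.5099 -0.2951  0.3304] [-1.799e+02 -9.000e-02  9.999e+01] F [ 1.2 -0.7  0.7]
shift [-0.0005  0.0003  0.142 ] turn [-0.1  -0.09 -0.01]
0.07
now 12.05 [ 0.5099 -0.2951  0.3304] [-1.799e+02 -9.000e-02  9.999e+01] F [ 1.2 -0.7  0.7]
shift [-0.0022  0.0003  0.1543] turn [-0.1  -0.09 -0.01]
0.1 [24, 19, 13, 16]
0.2 [57, 43, 68, 60]
0.3 [87, 104, 122, 92]
0.4 [91, 99, 91, 91]
0.5 [96, 95, 96, 93]
0.6 [91, 93, 82, 93]
0.7 [95, 96, 79, 92]
0.8 [94, 124, 106, 81]
0.9 [118, 94, 106, 67]
1.0 [98, 86, 93, 64]
1.1 [40, 48, 92, 92]
now 12.1 [ 0.5138 -0.2972  0.3407] [179.41   0.43  99.98] F [ 2.1 -1.4  7.1]
shift [ 0.3247 -0.0036  0.0082] turn [ 0.59  0.43 -0.02]
[(array([299.16666667, 270.83333333]), np.int32(6))]b.py:3: RuntimeWarning: invalid value encountered in sqrt
  print('arc y at this z',-.054-np.sqrt(.095**2-(q[2]-.1695)**2), 'phi',np.arcsin((q[2]-.1695)/.095))
b.py:3: RuntimeWarning: invalid value encountered in arcsin
  print('arc y at this z',-.054-np.sqrt(.095**2-(q[2]-.1695)**2), 'phi',np.arcsin((q[2]-.1695)/.095))
```

Emit:
apply_moves:
  targets:
    - {"jaw":0.0,"x":0.04,"y":0,"z":0,"ax":0,"ay":0,"az":0}
    - {"jaw":0.0,"x":0.085,"y":0,"z":0,"ax":0,"ay":0,"az":0}
    - {"jaw":0.0,"x":0.13,"y":0,"z":0,"ax":0,"ay":0,"az":0}
    - {"jaw":0.0,"x":0.175,"y":0,"z":0,"ax":0,"ay":0,"az":0}
    - {"jaw":0.0,"x":0.22,"y":0,"z":0,"ax":0,"ay":0,"az":0}

```text
t: 12.65
eef_pos: [0.4717, -0.0772, 0.3292]
eef_rot: [-180.0, -0.0, 100.0]
contact_force: [0.8, 0.5, -0.4]
width: -0.0001
gripper_force: 0.0
```

Emit:
apply_moves:
  targets:
    - {"jaw":0.0,"x":0.045,"y":0,"z":0,"ax":0,"ay":0,"az":0}
    - {"jaw":0.05,"x":0.085,"y":0,"z":0,"ax":0,"ay":0,"az":0}
    - {"jaw":0.05,"x":0.105,"y":0,"z":0,"ax":0,"ay":0,"az":0}
    - {"jaw":0.05,"x":0.105,"y":0,"z":0,"ax":0,"ay":0,"az":0}
    - {"jaw":0.05,"x":0.105,"y":0,"z":0,"ax":0,"ay":0,"az":0}

```text
t: 13.15
eef_pos: [0.4542, 0.0242, 0.3293]
eef_rot: [-180.0, 0.0, 100.0]
contact_force: [-0.6, -0.9, -0.5]
width: 0.0497
gripper_force: 0.0
```

Run:
```python
from h import *
go([.4537,.0202,.0125],100)
```

```text
now 13.15 [0.4542 0.0242 0.3293] [-1.7998e+02  2.0000e-02  1.0003e+02] F [-0.6 -0.9 -0.5]
shift [-0.0038 -0.0011  0.3168] turn [-0.02  0.02  0.03]
```

Emit:
apply_moves:
  targets:
    - {"jaw":0.05,"x":0,"y":-0.001,"z":0.045,"ax":0,"ay":0,"az":0}
    - {"jaw":0.05,"x":0,"y":-0.001,"z":0.095,"ax":0,"ay":0,"az":0}
    - {"jaw":0.05,"x":0,"y":-0.001,"z":0.145,"ax":0,"ay":0,"az":0}
    - {"jaw":0.05,"x":0,"y":-0.001,"z":0.195,"ax":0,"ay":0,"az":0}
    - {"jaw":0.05,"x":0,"y":-0.001,"z":0.23,"ax":0,"ay":0,"az":0}

```text
t: 13.65
eef_pos: [0.4517, 0.0221, 0.0964]
eef_rot: [-179.8, 0.0, 99.8]
contact_force: [0.4, -0.9, -0.7]
width: 0.0499
gripper_force: 0.0
```

Run:
```python
from h import *
go([.4537,.0222,.0135],100)
```

```text
now 13.65 [0.4517 0.0221 0.0964] [-1.7981e+02  2.0000e-02  9.9810e+01] F [ 0.4 -0.9 -0.7]
shift [-0.0002  0.0022  0.0829] turn [-0.19  0.02 -0.19]
```

Emit:
apply_moves:
  targets:
    - {"jaw":0.05,"x":0,"y":0,"z":0.04,"ax":0,"ay":0,"az":0}
    - {"jaw":0.05,"x":0,"y":0,"z":0.07,"ax":0,"ay":0,"az":0}
    - {"jaw":0.05,"x":0,"y":0,"z":0.084,"ax":0,"ay":0,"az":0}
    - {"jaw":0.05,"x":0,"y":0,"z":0.084,"ax":0,"ay":0,"az":0}
    - {"jaw":0.05,"x":0,"y":0,"z":0.084,"ax":0,"ay":0,"az":0}

```text
t: 14.15
eef_pos: [0.4535, 0.023, 0.0154]
eef_rot: [-180.0, 0.0, 99.9]
contact_force: [0.2, -0.2, -0.6]
width: 0.05
gripper_force: 0.0
```

Emit:
apply_moves:
  targets:
    - {"jaw":0.01,"x":0,"y":0,"z":0,"ax":0,"ay":0,"az":0}
    - {"jaw":0.01,"x":0,"y":0,"z":0,"ax":0,"ay":0,"az":0}
    - {"jaw":0.01,"x":0,"y":0,"z":0,"ax":0,"ay":0,"az":0}
    - {"jaw":0.01,"x":0,"y":0,"z":0,"ax":0,"ay":0,"az":0}
    - {"jaw":0.01,"x":0,"y":0,"z":0,"ax":0,"ay":0,"az":0}

```text
t: 14.65
eef_pos: [0.4541, 0.0242, 0.0161]
eef_rot: [179.9, 0.0, 100.0]
contact_force: [0.0, 0.1, 4.8]
width: 0.0146
gripper_force: 59.6
```

Run:
```python
from h import *
go(b2w(0,.36,.0135),100)
c=cap('top'); m=((c['img'][...,1]>c['img'][...,0].astype(int)+20)&(c['img'][...,2]<100)).astype(np.uint8)
m[:,:200]=0;m[:,315:]=0
cs=max(cv2.findContours(cv2.morphologyEx(m,cv2.MORPH_OPEN,np.ones((3,3))),0,2)[0],key=cv2.contourArea)
print(plane(c,cv2.boxPoints(cv2.minAreaRect(cs)),0).round(3))
print('mat from first picture', plane(c,[[228,155],[309,163],[298,287],[211,281]],0).round(3))
```

```text
now 14.65 [0.4541 0.0242 0.0161] [1.799e+02 2.000e-02 9.997e+01] F [0.  0.1 4.8]
shift [ 0.1827 -0.0005  0.0026] turn [ 0.1   0.02 -0.03]
[[0.29  0.328 0.   ]
 [0.748 0.328 0.   ]
 [0.732 0.047 0.   ]
 [0.276 0.065 0.   ]]
mat from first picture [[0.737 0.326 0.   ]
 [0.733 0.029 0.   ]
 [0.292 0.026 0.   ]
 [0.286 0.323 0.   ]]
```

Emit:
apply_moves:
  targets:
    - {"jaw":0.01,"x":0.004,"y":0,"z":0,"ax":0,"ay":0,"az":0}
    - {"jaw":0.01,"x":0.012,"y":0,"z":0,"ax":0,"ay":0,"az":0}
    - {"jaw":0.01,"x":0.024,"y":0,"z":0,"ax":0,"ay":0,"az":0}
    - {"jaw":0.01,"x":0.039,"y":0,"z":0,"ax":0,"ay":0,"az":0}
    - {"jaw":0.01,"x":0.054,"y":0,"z":0,"ax":0,"ay":0,"az":0}

```text
t: 15.2
eef_pos: [0.444, 0.077, 0.0155]
eef_rot: [-180.0, 0.1, 99.9]
contact_force: [0.0, -3.9, 4.6]
width: 0.0146
gripper_force: 59.6
```

Emit:
apply_moves:
  targets:
    - {"jaw":0.01,"x":0.015,"y":0,"z":0,"ax":0,"ay":0,"az":0}
    - {"jaw":0.01,"x":0.03,"y":0,"z":0,"ax":0,"ay":0,"az":0}
    - {"jaw":0.01,"x":0.045,"y":0,"z":0,"ax":0,"ay":0,"az":0}
    - {"jaw":0.01,"x":0.06,"y":0,"z":0,"ax":0,"ay":0,"az":0}
    - {"jaw":0.01,"x":0.075,"y":0,"z":0,"ax":0,"ay":0,"az":0}

```text
t: 15.7
eef_pos: [0.4305, 0.1509, 0.0154]
eef_rot: [-179.9, 0.1, 99.9]
contact_force: [0.2, -5.6, 5.9]
width: 0.0147
gripper_force: 59.7
```

Emit:
apply_moves:
  targets:
    - {"jaw":0.01,"x":0.015,"y":0,"z":0,"ax":0,"ay":0,"az":0}
    - {"jaw":0.01,"x":0.03,"y":0,"z":0,"ax":0,"ay":0,"az":0}
    - {"jaw":0.01,"x":0.045,"y":0,"z":0,"ax":0,"ay":0,"az":0}
    - {"jaw":0.01,"x":0.06,"y":0,"z":0,"ax":0,"ay":0,"az":0}
    - {"jaw":0.01,"x":0.075,"y":0,"z":0,"ax":0,"ay":0,"az":0}

```text
t: 16.2
eef_pos: [0.4172, 0.2243, 0.0153]
eef_rot: [-179.9, 0.1, 99.9]
contact_force: [1.0, -5.0, 5.9]
width: 0.0145
gripper_force: 59.7
```

Run:
```python
from h import *
go([.400,.329,.0155],100)
```

```text
now 16.2 [0.4172 0.2243 0.0153] [-1.799e+02  1.200e-01  9.993e+01] F [ 1.  -5.   5.9]
shift [ 0.1061  0.0011 -0.0005] turn [-0.1   0.12 -0.07]
```

Emit:
apply_moves:
  targets:
    - {"jaw":0.01,"x":0.015,"y":0,"z":0,"ax":0,"ay":0,"az":0}
    - {"jaw":0.01,"x":0.03,"y":0,"z":0,"ax":0,"ay":0,"az":0}
    - {"jaw":0.01,"x":0.045,"y":0,"z":0,"ax":0,"ay":0,"az":0}
    - {"jaw":0.01,"x":0.06,"y":0,"z":0,"ax":0,"ay":0,"az":0}
    - {"jaw":0.01,"x":0.072,"y":0,"z":0,"ax":0,"ay":0,"az":0}

```text
t: 16.7
eef_pos: [0.4045, 0.2952, 0.0152]
eef_rot: [-179.9, 0.1, 100.0]
contact_force: [1.3, -5.0, 5.4]
width: 0.0146
gripper_force: 59.7
```

Emit:
apply_moves:
  targets:
    - {"jaw":0.01,"x":0.011,"y":0,"z":0,"ax":0,"ay":0,"az":0}
    - {"jaw":0.01,"x":0.021,"y":0,"z":0,"ax":0,"ay":0,"az":0}
    - {"jaw":0.01,"x":0.029,"y":0,"z":0,"ax":0,"ay":0,"az":0}
    - {"jaw":0.01,"x":0.033,"y":0,"z":0,"ax":0,"ay":0,"az":0}
    - {"jaw":0.01,"x":0.033,"y":0,"z":0,"ax":0,"ay":0,"az":0}

```text
t: 17.2
eef_pos: [0.3986, 0.3281, 0.0152]
eef_rot: [-179.9, 0.1, 100.0]
contact_force: [0.8, -3.1, 6.9]
width: 0.0145
gripper_force: 59.9
```

Run:
```python
from h import *
c=cap('top'); crop(c,190,170,420,290,3.4,'t4.png')
```

```text
(no output)
```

View pics/t4.png

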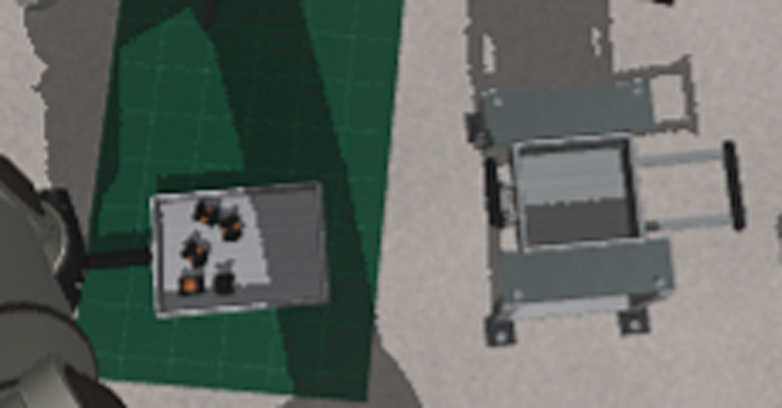

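All five transformers are in the tray at about (185–235, 210–285). The pan lies wholly on the mat, and the bin floor is closed with its bar at (735, 185). Next I release the handle and retreat.

Emit:
apply_moves:
  targets:
    - {"jaw":0.05,"x":0,"y":0,"z":0,"ax":0,"ay":0,"az":0}
    - {"jaw":0.05,"x":0,"y":0,"z":0,"ax":0,"ay":0,"az":0}
    - {"jaw":0.05,"x":0,"y":0,"z":0,"ax":0,"ay":0,"az":0}
    - {"jaw":0.05,"x":0,"y":0,"z":-0.02,"ax":0,"ay":0,"az":0}
    - {"jaw":0.05,"x":0,"y":0,"z":-0.05,"ax":0,"ay":0,"az":0}

```text
t: 17.75
eef_pos: [0.398, 0.3275, 0.0642]
eef_rot: [-179.8, 0.1, 100.0]
contact_force: [0.5, -0.3, 0.0]
width: 0.0502
gripper_force: 0.0
```

Emit:
apply_moves:
  targets:
    - {"jaw":0.05,"x":0,"y":0,"z":-0.04,"ax":0,"ay":0,"az":0}
    - {"jaw":0.05,"x":0,"y":0,"z":-0.08,"ax":0,"ay":0,"az":0}
    - {"jaw":0.05,"x":0,"y":0,"z":-0.1,"ax":0,"ay":0,"az":0}
    - {"jaw":0.05,"x":0,"y":0,"z":-0.1,"ax":0,"ay":0,"az":0}
    - {"jaw":0.05,"x":0,"y":0,"z":-0.1,"ax":0,"ay":0,"az":0}

```text
t: 18.25
eef_pos: [0.3996, 0.3286, 0.1655]
eef_rot: [180.0, -0.0, 100.0]
contact_force: [-0.4, -0.2, -1.0]
width: 0.0499
gripper_force: 0.0
```

Run:
```python
from h import *
c=cap('top'); im=c['img'].astype(int)
cs=[(k,plane(c,[ce],.015)[0].round(3)) for k,ce in [(st[i,4],ceA[i]) for (n,l,st,ceA) in [cv2.connectedComponentsWithStats(((im[...,0]-im[...,2]>40)).astype(np.uint8))] for i in range(1,n) if 225<ceA[i][0]<300 and 210<ceA[i][1]<270]]
print(cs, monitor.sense()['eef_pos'])
print(order.sign_off())
```

```text
[(np.int32(3), array([0.454, 0.209, 0.015])), (np.int32(4), array([0.452, 0.176, 0.015])), (np.int32(2), array([0.447, 0.188, 0.015])), (np.int32(1), array([0.424, 0.211, 0.015])), (np.int32(3), array([0.414, 0.219, 0.015])), (np.int32(15), array([0.388, 0.216, 0.015]))] [0.39910236 0.32806763 0.16457707]
the job is handed in; nothing more can be done
None
```

I handed the job in at about 18 s: the tray is on the mat with all five transformers in it, the bin floor is latched shut again, and the arm has let go and lifted clear.

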